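Comb the stirring rods into rows in the tray

ROBOT

A 6-joint arm with a two-finger parallel gripper is mounted at the origin on the work surface. World frame = base frame: x ahead of the robot, y to its left, z up, the work surface at z = 0. Lengths are in m, angles in rad, forces in N, time in s.
With the tool pointing down it reaches from about 0.25 to 0.725 m from the base axis. Payload 4 kg.
Tool frame: the origin (TCP) lies on the front face of the gripper's body, between the roots of the fingers; the fingertips stand 73 mm ahead of it and the grasp point (between the pads) lies bot.tcp_to_grasp ahead of it (bot.tcp_to_grasp is the distance from the TCP to the grasp point, in m); z points along the fingers, y is the line along which they close (so a half turn about z gives the same grasp; the last joint's range is limited). The gripper opens to 85 mm and grips with 20 to 120 N. Pads are 22 mm wide; open, the fingers measure 114 mm over their backs; the gripper's body (76 mm by 85 mm) begins 54 mm behind the grasp point. The pads swing forward as they close: fully open they stand 13 mm farther back than shut.
Start: joints at [1.24, 0.241, 0.005, 1.335, 0, 1.571], TCP at [0.162, 0.473, 0.304] pointing down, gripper open.
Joint ranges: [-2.72, 2.72], [-1.05, 1.87], [-1.09, 1.28], [-1.99, 2.15], [-1.42, 1.44], [-3.14, 3.14]. Speed limits (rad/s): [2.79, 2.79, 3.14, 3.14, 3.14, 3.14].

INTERFACE

Orientations are given as a unit quaternion [x, y, z, w].
In Python, from workcell import bot gives the robot as it stands.
- The arm moves only by the shell command python3 -m jog 'ROWS' [OPENING]. ROWS is JSON, one flat list of numbers, 6 for each row, row after row: the shift along the world's x, y, z scaled (see below), then the turn, a rotation vector about the world's x, y, z scaled (see below). In form: [tx, ty, tz, wx, wy, wz, tx, ty, tz, wx, wy, wz, ...]. A call has 1 to 10 rows; each row is the pose to reach, as a shift and turn from the pose commanded when the call began; what a row does not reach only later rows make up. The controller multiplies each number of a shift by 800 mm and each number of a turn by 2 rad. A row lasts 1/12 s, in which the tool goes at most 41.7 mm and 7.16 degrees, less where a joint would pass 70% of its speed; a pose out of reach is approached as far as the arm can. A call with a number of a shift or a turn outside -1 to 1 is refused whole. A call with a gripper value outside its range is refused whole. OPENING is the opening, from -1 (shut) to 1 (fully open), set as the call begins (- or left out, the last holds). The fingers move at their own pace and stop on an object; the grip force is fixed at half the most. Time passes only in rows, so rows that repeat a pose let the fingers close. It gives the time, the measured TCP pose, the force, the opening and the grip force at its end, in the units of the state.
- bot.get_obs(): the state, without advancing time (a new reading comes with each control period).
- bot.camera(name): name is "scene" or "top" or "wrist"; returns (picture, depth): 384x512x3 uint8, red, green, blue; 384x512 float32, m along the optical axis (not along the pixel's ray), 0 where there is no reading.
- bot.calibration(name): a dict with "intrinsics" (3x3 intrinsics, pixels), "dist" ([k1, k2, p1, p2, k3] as OpenCV has them; the pictures are not rectified), "pose" (4x4, takes a point from camera to world coordinates). Camera axes: x right, y up, looking along -z (the intrinsics and any distortion apply to the point x, -y, -z); pixel columns grow to the right and rows downward; lengths in m; the calibration is good to about 2 mm. A picture is of the moment at which its call begins: read the wrist's pose just before it. calibration takes no time and is no camera call; for the wrist camera it gives the pose at the moment of the call.
- bot.job_done(): hands the job in; it is judged then, once.
Trained networks look in the newest picture that a camera, given by its name, has taken for a name from the list of things; names that differ only in an ending like _2 or _b are one class to them, and where a whole thing is asked for, a point or a joint stands for the part that bears it (a point fixed in the world has none). Each returns a list of dicts, best first, with "confidence" (0 to 1); they miss things now and then, are a little off and sometimes report something else, mostly with a low value. They report only what shows in the picture. A call takes as long as a camera call. They do not tell look-alikes from the thing itself.
- bot.find_in(label, camera): "at" ([x, y, z] in m, in the coordinates of the camera as it stood for that picture, good to about 4 mm: the middle of the surface that is visible of it).
- bot.tip_of(label, camera): "at" ([x, y, z] in m, in the coordinates of the camera as it stood for that picture, good to about 4 mm: a listed point, or the origin of a listed thing).
The state is a dict: "clock": time; "joint_pos": joint angles; "joint_vel": joint speeds; "tau": joint torques, N m; "eef_pos": TCP position; "tool_rot": TCP orientation; "ft_force": force on the tool from outside, world axes, zero at the start; "ft_torque": the same for the moment, N m; "grip_width": finger opening in m; "grasp_force": force on a finger pad.
Only numpy, scipy, OpenCV 4.12 (cv2) and the standard library are available. Lean on these libraries where they do the work, as an engineer would, in place of code of your own. Each camera call takes 0.05 s, during which the arm holds its last target. There are 200 camera calls.

TASK

Take the short rake from its holder and, with its tines only, comb the four scattered steel stirring rods along the white tray to the metal stop bar until they lie in parallel rows, side by side in one layer. Finish by pressing the bundle snug against the bar with a light but definite push of the rake, between 5 and 15 N, for about half a second; never bear harder than that on the rods, and do not ram the rake into the tray. Then stand the rake fully back in its holder and let go, without disturbing the rows or the other bench things.

Things in the scene. Friction and masses are not known exactly. Their poses are not given: they have to be found in the camera images.
- tray: White plastic tray fixed to the bench; origin under its middle. Inside 150 mm across (x), floor 4 mm above the bench, plain walls 4 mm thick, rims 14 mm above the floor. Towards its +y end a dark steel stop bar 12 mm thick, 20 mm high lies across it, clamped rigidly. The rods start at least 35 mm from the wall opposite the bar, so the rake can be lowered there.
- stop (a point): Point of the tray, on its floor (4 mm above the bench), where the bar's inner face is when the bar is set fully back; the bar is clamped 0 to 20 mm nearer the rods than this, a setting not given: find it by feel or sight. y runs along the tray towards the bar, x along the bar; the tray's inside spans x -75 to 75 mm, y -246 to 0 mm from here.
- rod0_center (a point): Stirring rod 1 of 4, all alike: round steel bar 10 mm in diameter and 120 mm long, about 60 to 100 g, lying loose on the tray floor, up to 0.3 rad off the bar's direction. The point is its centre, 5 mm above the floor it lies on; x is its long axis (it may have rolled, so y and z may point anywhere).
- rod1_center (a point): Stirring rod 2 of 4, all alike: round steel bar 10 mm in diameter and 120 mm long, about 60 to 100 g, lying loose on the tray floor, up to 0.3 rad off the bar's direction. The point is its centre, 5 mm above the floor it lies on; x is its long axis (it may have rolled, so y and z may point anywhere).
- rod2_center (a point): Stirring rod 3 of 4, all alike: round steel bar 10 mm in diameter and 120 mm long, about 60 to 100 g, lying loose on the tray floor, up to 0.3 rad off the bar's direction. The point is its centre, 5 mm above the floor it lies on; x is its long axis (it may have rolled, so y and z may point anywhere).
- rod3_center (a point): Stirring rod 4 of 4, all alike: round steel bar 10 mm in diameter and 120 mm long, about 60 to 100 g, lying loose on the tray floor, up to 0.3 rad off the bar's direction. The point is its centre, 5 mm above the floor it lies on; x is its long axis (it may have rolled, so y and z may point anywhere).
- rake_grip (a point): Grip point of the short upright rake (about 0.2 kg): middle of its black handle block, 22 mm thick (y), 46 mm wide (x), from 26 to 88 mm above the tine tips; this point is 62 mm above the tips. Gripped across its 22 mm (fingers on the -y and +y faces). Rake's axes: x along its head, z up, y the way it pushes.
- rake_foot (a point): Middle of the rake's line of tine tips. Seven steel tines, each 6 mm wide (x), 12 mm thick (y), 14 mm long, hang from a steel head 130 mm wide (x), 14 mm thick (y), 14 to 26 mm above the tips. The tines' pushing face is 6 mm from this point, the head's 7 mm; the outer tines reach 65 mm either side.
- holder_in (a point): Middle of the floor of the rake's holder, a grey open trough fixed to the bench, 140 by 24 mm inside (x by y), floor 4 mm and rim 26 mm above the bench, 6 mm walls. x runs along it; the rake stands in it on its tines with 5 mm play each way, either way round. Holder and tray may swap sides.
- dropper_a: Bystander, leave alone: small amber dropper bottle with a red teat, 26 mm across, 74 mm tall; origin under its centre.
- dropper_b: Bystander, leave alone: small amber dropper bottle with a blue teat, 26 mm across, 74 mm tall; origin under its centre.
- wash_a: Bystander, leave alone: white wash bottle 69 mm across, 170 mm tall with its spout; origin under its centre.
- wash_b: Bystander, leave alone: white wash bottle 69 mm across, 170 mm tall with its spout; origin under its centre.
- amber: Bystander, leave alone: amber reagent bottle 52 mm across, 110 mm tall; origin under its centre.
- slide_box: Bystander, leave alone: flat box for slides, 87 x 112 x 40 mm; origin under its centre.
- meter: Bystander, leave alone: black hand-held meter standing on its foot, 70 x 45 x 85 mm; origin under its centre.
There are look-alikes about, which are no part of the job. What is shaped like the part that bears rod3_center but turquoise is not meant. What is shaped like the part that bears rod0_center but black is not meant.

How it is judged:
On the way, in this order (a step that is already met when the one before it is completed fails the run):
1. the rake is lifted clear out of its holder (z of rake_foot in the frame of holder_in above 0.03 m), for 0.1 s.
2. the four rods lie parallel and packed against the stop bar while the rake presses them with more than 4 N (y of each of rod0_center, rod1_center, rod2_center, rod3_center in the frame of stop above -0.06 m and z of each of rod0_center, rod1_center, rod2_center, rod3_center in the frame of stop below 0.008 m and angle between the x axis of each of rod0_center, rod1_center, rod2_center, rod3_center and the x axis of stop, either way round below 0.06 rad and distance between each of rod1_center, rod2_center, rod3_center and rod0_center below 0.05 m and distance between each of rod2_center, rod3_center and rod1_center below 0.05 m and distance between rod3_center and rod2_center below 0.05 m and (contact force between rake and rod0 above 4 N or contact force between rake and rod1 above 4 N or contact force between rake and rod2 above 4 N or contact force between rake and rod3 above 4 N)), for 0.25 s.
At the end, for the whole second after the job is handed in: Four rods at rest in one layer (centres under 8 mm over the tray floor), within 0.06 rad of the bar's direction, centres within 60 mm of its fully-back place, within 50 mm of one another; the rake at rest in its holder (tips within 6 mm of its floor, 12 mm of its middle, tilt under 0.2 rad) (y of each of rod0_center, rod1_center, rod2_center, rod3_center in the frame of stop above -0.06 m and z of each of rod0_center, rod1_center, rod2_center, rod3_center in the frame of stop below 0.008 m and angle between the x axis of each of rod0_center, rod1_center, rod2_center, rod3_center and the x axis of stop, either way round below 0.06 rad and distance between each of rod1_center, rod2_center, rod3_center and rod0_center below 0.05 m and distance between each of rod2_center, rod3_center and rod1_center below 0.05 m and distance between rod3_center and rod2_center below 0.05 m and horizontal distance between rake_foot and holder_in below 0.012 m and z of rake_foot in the frame of holder_in below 0.006 m and angle between rake_foot's own z axis and vertical below 0.2 rad and linear speed of each of rake, rod0, rod1, rod2, rod3 below 0.01 m/s); the robot touches nothing.
It fails at once if the rake bears on a rod with more than 18 N (contact force between rake and rod0 above 18 N or contact force between rake and rod1 above 18 N or contact force between rake and rod2 above 18 N or contact force between rake and rod3 above 18 N).
It fails at once if the rake is rammed into the tray or its stop bar (over 60 N) (contact force between rake and tray above 60 N).
It fails at once if the gripper or arm touches a rod (contact force between any of the fingers, the arm and rod0 above 0.3 N or contact force between any of the fingers, the arm and rod1 above 0.3 N or contact force between any of the fingers, the arm and rod2 above 0.3 N or contact force between any of the fingers, the arm and rod3 above 0.3 N).
It fails at once if a bystander is shifted by more than 15 mm (distance of any of dropper_a, dropper_b, wash_a, wash_b, amber, slide_box, meter from where it was at the start of the episode above 0.015 m).
It also fails if it takes over 59 s, if anything falls off the work surface, if the arm or the gripper's body presses on something with over 40 N, if the wrist force passes 120 N, or if a joint passes its speed limit or range.

## Working session

There is one attempt and no reset: what is moved stays moved. The work goes in short steps, Python scripts to look and compute and a shell command to move; the robot and the scene stay as the last step left them, time stands still between calls to the robot, and variables do not carry over. Pictures are saved under pics/ and viewed, at most 10 in all, crops included, and the job is handed in when it is done.

```bash
mkdir -p pics; ls
cat > h.py <<'E'
import numpy as np, cv2
from workcell import bot
def w(cam,p):
    T=np.array(bot.calibration(cam)['pose']); return (T@np.r_[p,1])[:3]
def pix(cam,P):
    c=bot.calibration(cam);T=np.linalg.inv(np.array(c['pose']))
    P=np.atleast_2d(P);q=(T[:3,:3]@P.T).T+T[:3,3]; q=q*[1,-1,-1]
    return cv2.projectPoints(q.astype(float),np.zeros(3),np.zeros(3),np.array(c['intrinsics'],float),np.array(c['dist'],float))[0][:,0]
def cloud(cam,d):
    c=bot.calibration(cam);T=np.array(c['pose']);H,W=d.shape
    v,u=np.mgrid[:H,:W];n=cv2.undistortPoints(np.stack([u,v],-1).reshape(-1,1,2).astype(float),np.array(c['intrinsics'],float),np.array(c['dist'],float))[:,0]
    z=d.reshape(-1);P=np.c_[n[:,0]*z,-n[:,1]*z,-z]
    return (P@T[:3,:3].T+T[:3,3]).reshape(H,W,3)
E
python3 - <<'E'
from h import *
o=bot.get_obs();print(o['clock'],o['eef_pos'],o['tool_rot'],o['ft_force'],bot.tcp_to_grasp)
im={}
for c in ('top','scene'):
    p,d=bot.camera(c);cv2.imwrite(f'pics/{c}0.png',cv2.cvtColor(p,cv2.COLOR_RGB2BGR));np.savez(f'{c}0.npz',p=p,d=d)
    im[c]=p
cv2.imwrite('pics/both0.png',cv2.resize(cv2.cvtColor(im['top'],cv2.COLOR_RGB2BGR),(800,600)))
for l in ['stop','rod0_center','rake_grip','rake_foot','holder_in','tray']:
    for r in bot.tip_of(l,'top')[:6]:
        P=w('top',r['at']);print(l,round(r['confidence'],2),P.round(3),pix('top',P)[0].round())
E
```

```text
pics
0.0 [0.16225299 0.4724464  0.30301236] [ 1.64662394e-01  9.86349450e-01 -1.01496648e-03 -1.67441529e-04] [-0.87691868 -0.38244373  0.020598  ] 0.0539
stop 0.74 [0.533 0.298 0.005] [132. 204.]
rod0_center 0.78 [0.345 0.296 0.003] [132. 282.]
rod0_center 0.57 [0.548 0.261 0.008] [147. 198.]
rake_grip 0.69 [ 0.562 -0.192  0.063] [340. 190.]
rake_foot 0.65 [ 0.566 -0.2    0.001] [338. 190.]
rake_foot 0.16 [ 0.367 -0.168 -0.004] [326. 273.]
holder_in 0.8 [ 0.563 -0.197  0.001] [337. 191.]
tray 0.66 [ 0.77   0.199 -0.003] [174. 108.]
tray 0.6 [ 0.547  0.177 -0.   ] [182. 198.]
```

View pics/both0.png

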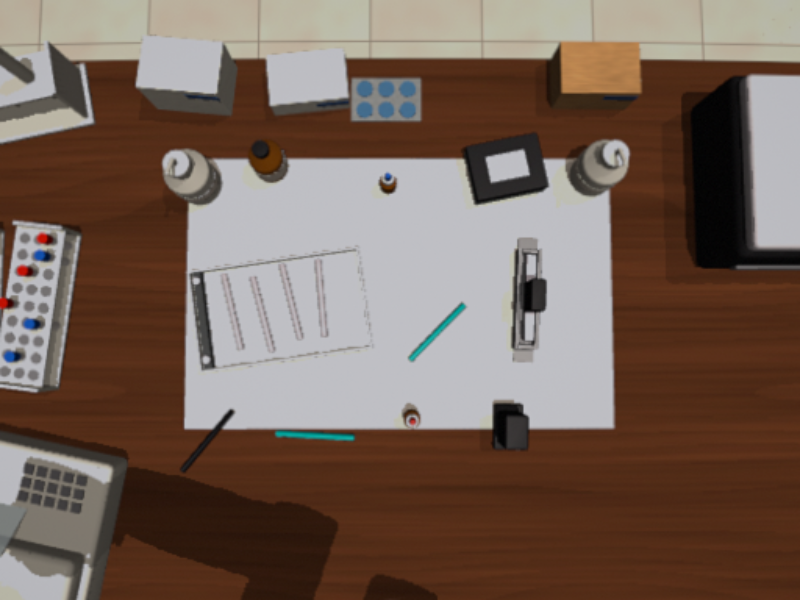

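View pics/scene0.png

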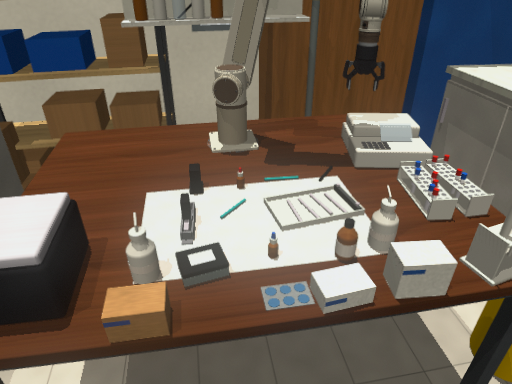

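The tray is at (280,310) in the 800x600 top view, with four whitish rods at x≈232, 262, 290 and 322. The bar is on its left (world +y), and the rake stands in its holder at (530,298). The look-alikes lie outside the tray: turquoise rods at (437,332) and (315,435), and a black rod at (208,440). I want the four steel ones inside the tray, and I'll check them in a close crop.

Run:
```python
from h import *
z=np.load('top0.npz');p=cv2.cvtColor(z['p'],cv2.COLOR_RGB2BGR);d=z['d']
a=cv2.resize(p[150:245,115:245],None,fx=4.5,fy=4.5,interpolation=cv2.INTER_CUBIC)
b=cv2.resize(p[145:240,322:356],None,fx=4.5,fy=4.5,interpolation=cv2.INTER_CUBIC)
cv2.imwrite('pics/crop1.png',np.hstack([a,b]))
C=cloud('top',d)
X,Y,Z=C[...,0],C[...,1],C[...,2]
def comp(m,n):
    k,l,s,ce=cv2.connectedComponentsWithStats(m.astype(np.uint8))
    for i in range(1,k):
        if s[i,4]>15:
            q=np.c_[X[l==i],Y[l==i]];r=cv2.minAreaRect((q*1000).astype(np.float32));print(n,s[i],np.round(r[0],1),np.round(r[1],1),round(r[2],2),Z[l==i].mean().round(4))
r=(abs(X-.55)<.2)
comp(r&(Y<-.1)&(Y>-.3)&(Z>.075)&(Z<.11),'handle')
comp(r&(Y<-.1)&(Y>-.3)&(Z>.015)&(Z<.055),'holder')
comp(r&(Y>0.02)&(Y<.35)&(Z>.0105)&(Z<.016),'rods')
comp(r&(Y>0.02)&(Y<.35)&(Z>.020),'bar')
comp(r&(Y>0.02)&(Y<.35)&(Z>.016),'rim')
```

```text
handle [373 104  19  15 175] [ 738.7 -284.2] [38.3 19.8] 63.41 0.0919
handle [338 178  12  21 225] [ 564.7 -195.9] [22.6 45.6] 87.6 0.0895
handle [322 265  16  21 303] [ 371.8 -162.9] [32.8 43.5] 89.6 0.0832
holder [301 111  50  19 664] [ 729.8 -166. ] [ 40.1 115.9] 0.12 0.0375
holder [366 110  19  15 101] [ 733.6 -281. ] [41.6  8.5] 51.43 0.0355
holder [328 159  19  65 663] [ 562.7 -193.8] [ 37.4 152.5] 86.57 0.0263
holder [318 263  16  20  67] [ 378.9 -152.6] [23.  50.9] 53.92 0.036
rods [201 166   8  50 133] [564.9 121.3] [118.4   9.1] 5.31 0.0124
rods [178 169  16  49 150] [559.1 167.7] [118.5   9.6] 14.79 0.0126
rods [142 175  14  49 133] [544.7 256. ] [119.2   8.9] 13.82 0.0124
rods [160 177  11  33  92] [558.8 216.7] [80.5  9.2] 15.52 0.0128
rods [168 211   8  15  48] [499.9 200.4] [35.3  9.5] 15.5 0.0124
rods [125 218   5  16  25] [481.5 305.9] [37.   5.4] 12.9 0.0133
bar [104 102  37  28 750] [730.2 310.5] [38.9 68.2] 0.74 0.0922
bar [165 108  14   8  67] [747.4 198.8] [27.3  5. ] 89.52 0.0498
bar [243 110   5  13  45] [737.5  25.4] [20.4  9.7] 9.52 0.0462
bar [123 174  14  63 329] [530.5 299.1] [148.8  13.7] 7.94 0.0242
rim [104 102  37  28 762] [730.2 310.5] [38.9 68.2] 0.74 0.091
rim [165 108  14   8  70] [747.4 198.8] [27.3  5. ] 89.52 0.0485
rim [243 110   5  13  47] [737.5  25.4] [20.4  9.7] 9.52 0.045
rim [202 159  17   4  23] [635.7 108.9] [ 3.8 38.5] 9.88 0.0181
rim [137 169  15   4  19] [613.1 266.9] [ 3.5 33.6] 8.3 0.0178
rim [120 171  31  68 432] [531.5 289.4] [158.  55.] 9.05 0.0227
rim [231 182   3  13  18] [570.   55.8] [28.9  4. ] 9.35 0.0181
rim [233 216   5   8  16] [494.   47.4] [ 7.4 18. ] 63.22 0.0177
```

View pics/crop1.png

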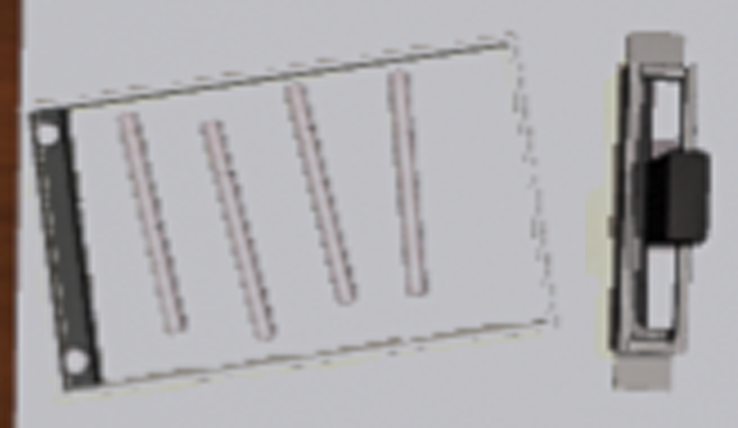

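The crop confirms four grey-white steel rods in the tray. The bar and its screws are at (65,245), the holder is at (655,210) and the black handle at (680,195). Moving above the rake now.

```bash
python3 -m jog '[0.25,-0.418,0,0,0,0.139,0.25,-0.418,0,0,0,0.139,0.25,-0.418,0,0,0,0.139,0.25,-0.418,0,0,0,0.139,0.25,-0.418,0,0,0,0.139,0.25,-0.418,0,0,0,0.139,0.25,-0.418,0,0,0,0.139,0.25,-0.418,0,0,0,0.139,0.25,-0.418,0,0,0,0.139,0.25,-0.418,0,0,0,0.139]' 1
python3 -m jog '[0.253,-0.417,-0.067,0,0,0,0.253,-0.417,-0.067,0,0,0,0.253,-0.417,-0.067,0,0,0,0.253,-0.417,-0.067,0,0,0,0.253,-0.417,-0.067,0,0,0,0.253,-0.417,-0.067,0,0,0,0.253,-0.417,-0.067,0,0,0,0.253,-0.417,-0.067,0,0,0,0.253,-0.417,-0.067,0,0,0,0.253,-0.417,-0.067,0,0,0]'
cat > look.py <<'E'
from h import *
o=bot.get_obs();print(o['clock'],np.round(o['eef_pos'],4),np.round(o['tool_rot'],4),np.round(o['ft_force'],2),o['joint_pos'])
T=np.array(bot.calibration('wrist')['pose']);p,d=bot.camera('wrist')
cv2.imwrite('pics/wrist1.png',cv2.cvtColor(p,cv2.COLOR_RGB2BGR))
C=cloud('wrist',d);X,Y,Z=C[...,0],C[...,1],C[...,2]
for n,lo,hi in (('handle',.085,.1),('holder',.018,.034)):
    m=(Z>lo)&(Z<hi)&(abs(X-.565)<.1)&(abs(Y+.195)<.06)
    k,l,s,_=cv2.connectedComponentsWithStats(m.astype(np.uint8))
    for i in range(1,k):
        if s[i,4]>200:
            q=np.c_[X[l==i],Y[l==i]];r=cv2.minAreaRect((q*1000).astype(np.float32));print(n,s[i],np.round(r[0],1),np.round(r[1],1),round(r[2],2),Z[l==i].mean().round(4))
E
python3 look.py
```

```text
clock: 1.23
eef_pos: [0.3638, 0.1352, 0.3042]
tool_rot: [0.028, 1.0, -0.0, 0.001]
ft_force: [0.6, -0.1, -0.3]
grip_width: 0.0857
grasp_force: 0.0
clock: 2.07
eef_pos: [0.5663, -0.1995, 0.2489]
tool_rot: [0.028, 1.0, -0.001, 0.0]
ft_force: [-0.2, 0.3, 0.4]
grip_width: 0.0853
grasp_force: 0.0
2.0667 [ 0.5663 -0.1995  0.2489] [ 2.820e-02  9.996e-01 -7.000e-04  2.000e-04] [-0.19  0.27  0.38] [-3.38171757e-01  4.66088396e-01  1.86821950e-01  1.29069205e+00
 -1.19135113e-03 -2.81785068e-01]
handle [ 241  163   30   62 1777] [ 565.2 -200.4] [21.4 46.5] 87.43 0.092
holder [ 238   88   41  162 2528] [ 564.1 -198. ] [ 36. 152.] 86.92 0.0264
holder [247 103  17  50 786] [ 521.6 -198.3] [13.8 42.8] 88.38 0.03
```

```bash
python3 -m jog '[-0.0016,-0.0011,-0.05,0,0,0.005,-0.0016,-0.0011,-0.09,0,0,0.005,-0.0016,-0.0011,-0.13,0,0,0.005,-0.0016,-0.0011,-0.161,0,0,0.005,-0.0016,-0.0011,-0.161,0,0,0.005]' 1
python3 -m jog '[0,0,0,0,0,0,0,0,0,0,0,0,0,0,0,0,0,0,0,0,0,0,0,0,0,0,0,0,0,0,0,0,0,0,0,0,0,0,0,0,0,0,0,0,0,0,0,0]' -1
python3 -m jog '[0,0,0.01,0,0,0,0,0,0.03,0,0,0,0,0,0.06,0,0,0,0,0,0.09,0,0,0,0,0,0.12,0,0,0,0,0,0.12,0,0,0,0,0,0.12,0,0,0]'
```

```text
clock: 2.53
eef_pos: [0.5595, -0.1945, 0.1154]
tool_rot: [0.021, 1.0, 0.002, -0.006]
ft_force: [-1.5, 1.2, -0.5]
grip_width: 0.0855
grasp_force: 0.0
clock: 3.2
eef_pos: [0.5645, -0.1965, 0.1234]
tool_rot: [0.021, 1.0, -0.001, 0.002]
ft_force: [-0.6, -0.2, 6.6]
grip_width: 0.0212
grasp_force: 58.7
clock: 3.78
eef_pos: [0.5642, -0.1962, 0.219]
tool_rot: [0.021, 1.0, -0.0, 0.002]
ft_force: [-0.5, -0.3, -2.9]
grip_width: 0.0213
grasp_force: 58.6
```

```bash
python3 -m jog '[0,0.34,0.1,0,0,0.092,0,0.34,0.1,0,0,0.092,0,0.34,0.1,0,0,0.092,0,0.34,0.1,0,0,0.092,0,0.34,0.1,0,0,0.092,0,0.34,0.1,0,0,0.092,0,0.34,0.1,0,0,0.092,0,0.34,0.1,0,0,0.092,0,0.34,0.1,0,0,0.092,0,0.34,0.1,0,0,0.092]'
cat > look2.py <<'E'
from h import *
import sys
o=bot.get_obs();print(o['clock'],np.round(o['eef_pos'],4),np.round(o['tool_rot'],4),np.round(o['ft_force'],2))
p,d=bot.camera('wrist');cv2.imwrite(f'pics/{sys.argv[1]}.png',cv2.cvtColor(p,cv2.COLOR_RGB2BGR))
C=cloud('wrist',d);X,Y,Z=C[...,0],C[...,1],C[...,2]
np.savez('w.npz',C=C)
for n,lo,hi in (('rod',.0105,.0158),('rim',.0163,.0195),('bar',.021,.028)):
    m=(Z>lo)&(Z<hi)&(abs(X-.55)<.13)&(Y>0)&(Y<.35)
    k,l,s,_=cv2.connectedComponentsWithStats(m.astype(np.uint8))
    for i in range(1,k):
        if s[i,4]>120:
            q=np.c_[X[l==i],Y[l==i]];r=cv2.minAreaRect((q*1000).astype(np.float32));print(n,s[i],np.round(r[0],1),np.round(r[1],1),round(r[2],2),Z[l==i].mean().round(4))
E
python3 look2.py wrist2
```

```text
clock: 4.62
eef_pos: [0.5627, 0.0759, 0.2956]
tool_rot: [-0.071, 0.997, -0.0, -0.002]
ft_force: [0.2, -0.1, -2.4]
grip_width: 0.0217
grasp_force: 59.3
4.6167 [0.5627 0.0759 0.2956] [-7.080e-02  9.975e-01 -4.000e-04 -1.900e-03] [ 0.18 -0.09 -2.36]
rod [425  95  43 136 444] [533.6 290.9] [150.3  21.9] 0.39 0.0132
rod [370 107  12 108 940] [540.6 207.4] [119.5  10.5] 15.35 0.0136
rod [411 117  12 107 921] [544.5 253.9] [119.4  10.3] 13.95 0.0135
rod [284 119  17 106 877] [565.5 117.9] [120.3   9.8] 5.33 0.0137
rod [327 120  13 106 877] [559.6 163.7] [120.2  10. ] 14.55 0.0136
rod [282 229 142   3 266] [620.8 198.9] [  1.6 164.6] 8.17 0.013
rim [230  91  38  83 357] [527.7  62.7] [86.9 38. ] 6.56 0.0186
rim [269  90 224  16 780] [471.2 191.4] [ 14.6 226.5] 6.63 0.0185
rim [449  95  22 112 222] [517.4 288.6] [118.7   2.7] 7.7 0.0179
rim [463 109  27 116 533] [531.8 311.1] [125.6   6.6] 8.15 0.0182
rim [282 231 176   4 543] [619.9 216.3] [  4.7 200. ] 8.25 0.0183
bar [ 447   94   40  140 1737] [530.9 296.8] [149.3  14.7] 8.3 0.0244
```

View pics/wrist2.png

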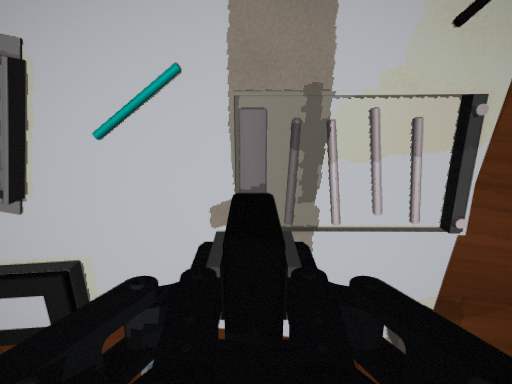

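```bash
python3 -m jog '[0,0.002,-0.04,0,0,0,0,0.002,-0.08,0,0,0,0,0.002,-0.12,0,0,0,0,0.002,-0.15,0,0,0,0,0.002,-0.17,0,0,0,0,0.002,-0.185,0,0,0,0,0.002,-0.195,0,0,0,0,0.002,-0.2,0,0,0,0,0.002,-0.205,0,0,0,0,0.002,-0.205,0,0,0]'
```

```text
clock: 5.5
eef_pos: [0.5634, 0.0769, 0.1331]
tool_rot: [-0.07, 0.998, -0.0, -0.0]
ft_force: [-0.2, -0.1, -1.6]
grip_width: 0.0213
grasp_force: 59.4
```

```bash
python3 -m jog '[0,0,-0.0025,0,0,0,0,0,-0.005,0,0,0,0,0,-0.0075,0,0,0,0,0,-0.01,0,0,0,0,0,-0.01,0,0,0,0,0,-0.01,0,0,0]'; python3 -m jog '[0,0,-0.00125,0,0,0,0,0,-0.00125,0,0,0]';  python3 -m jog '[0,0,-0.00125,0,0,0,0,0,-0.00125,0,0,0]'
```

```text
clock: 6.0
eef_pos: [0.5635, 0.0777, 0.1255]
tool_rot: [-0.071, 0.998, 0.0, -0.0]
ft_force: [0.1, -0.0, -0.8]
grip_width: 0.0217
grasp_force: 59.4
clock: 6.17
eef_pos: [0.5635, 0.0777, 0.1245]
tool_rot: [-0.071, 0.998, -0.0, 0.0]
ft_force: [0.8, 0.3, -1.3]
grip_width: 0.0212
grasp_force: 59.4
clock: 6.33
eef_pos: [0.5637, 0.0777, 0.1236]
tool_rot: [-0.071, 0.998, 0.0, 0.0]
ft_force: [-0.9, -0.6, -1.3]
grip_width: 0.0214
grasp_force: 59.6
```

```bash
python3 -m jog '[-0.0005,0.0031,0.001,0,0,0,-0.0009,0.0062,0.001,0,0,0,-0.0014,0.0093,0.001,0,0,0,-0.0018,0.0124,0.001,0,0,0,-0.0023,0.0155,0.001,0,0,0,-0.0027,0.0186,0.001,0,0,0,-0.0032,0.0217,0.001,0,0,0,-0.0036,0.0248,0.001,0,0,0,-0.0041,0.0279,0.001,0,0,0,-0.0045,0.031,0.001,0,0,0]'
python3 -m jog '[-0.0005,0.0031,0,0,0,0,-0.0009,0.0062,0,0,0,0,-0.0014,0.0093,0,0,0,0,-0.0018,0.0124,0,0,0,0,-0.0023,0.0155,0,0,0,0,-0.0027,0.0186,0,0,0,0,-0.0032,0.0217,0,0,0,0,-0.0036,0.0248,0,0,0,0,-0.0041,0.0279,0,0,0,0,-0.0045,0.031,0,0,0,0]'
```

```text
clock: 7.17
eef_pos: [0.5598, 0.1027, 0.1243]
tool_rot: [-0.071, 0.998, -0.0, -0.0]
ft_force: [0.6, -0.1, -2.4]
grip_width: 0.0211
grasp_force: 59.4
clock: 8.0
eef_pos: [0.5563, 0.1275, 0.1243]
tool_rot: [-0.071, 0.998, -0.0, -0.0]
ft_force: [-0.1, 0.3, -1.8]
grip_width: 0.0216
grasp_force: 59.4
```

```bash
cat > look3.py <<'E'
from h import *
import sys
o=bot.get_obs();print(o['clock'],np.round(o['eef_pos'],4),np.round(o['ft_force'],2))
a=np.radians(8.2);U=np.array([np.cos(a),np.sin(a)]);V=np.array([-np.sin(a),np.cos(a)])
e=np.array(o['eef_pos'][:2])*1000;print('tcp u,v',e@U,e@V)
for cam in sys.argv[1:]:
    p,d=bot.camera(cam);C=cloud(cam,d)
    if cam=='top': C=C+[0.0005,-.0038,-.001]
    X,Y,Z=C[...,0],C[...,1],C[...,2]
    cv2.imwrite(f'pics/{cam}_{o["clock"]:.1f}.png',cv2.cvtColor(p,cv2.COLOR_RGB2BGR))
    u=(X*U[0]+Y*U[1])*1000;v=(X*V[0]+Y*V[1])*1000
    for n,lo,hi in (('rod',.0105,.0158),('high',.0163,.0205),('bar',.021,.028)):
        m=(Z>lo)&(Z<hi)&(abs(u-567.8)<72)&(v>-20)&(v<225)
        k,l,s,_=cv2.connectedComponentsWithStats(m.astype(np.uint8))
        for i in range(1,k):
            if s[i,4]>40:
                q=np.c_[u[l==i],v[l==i]];r=cv2.minAreaRect(q.astype(np.float32));print(cam,n,s[i,4],'uv',np.round(r[0],1),np.round(r[1],1),round(r[2],1),Z[l==i].mean().round(4))
E
python3 look3.py wrist
```

```text
8.0 [0.5563 0.1275 0.1243] [-0.11  0.32 -1.81]
tcp u,v 568.7495870284375 46.81697770044905
wrist rod 2946 uv [560.9 129.2] [112.4  10.3] 7.7 0.0136
wrist rod 3248 uv [575.4 174.8] [120.4  10.8] 5.8 0.0134
wrist rod 1194 uv [543.8  59.5] [ 9.8 54.1] 88.4 0.0137
wrist rod 2096 uv [561.3  82.1] [88.4 10. ] 6.5 0.0138
```

```bash
R='x'; python3 -m jog '[-0.0005,0.0031,0,0,0,0,-0.0009,0.0062,0,0,0,0,-0.0014,0.0093,0,0,0,0,-0.0018,0.0124,0,0,0,0,-0.0023,0.0155,0,0,0,0,-0.0027,0.0186,0,0,0,0,-0.0032,0.0217,0,0,0,0,-0.0036,0.0248,0,0,0,0,-0.0041,0.0279,0,0,0,0,-0.0045,0.031,0,0,0,0]'
python3 -m jog '[-0.0005,0.0031,0,0,0,0,-0.0009,0.0062,0,0,0,0,-0.0014,0.0093,0,0,0,0,-0.0018,0.0124,0,0,0,0,-0.0023,0.0155,0,0,0,0,-0.0027,0.0186,0,0,0,0,-0.0032,0.0217,0,0,0,0,-0.0036,0.0248,0,0,0,0,-0.0041,0.0279,0,0,0,0,-0.0045,0.031,0,0,0,0]'
python3 look3.py wrist
```

```text
clock: 8.88
eef_pos: [0.5527, 0.1523, 0.1243]
tool_rot: [-0.071, 0.998, -0.0, 0.0]
ft_force: [0.1, -1.3, -1.2]
grip_width: 0.0213
grasp_force: 59.4
clock: 9.72
eef_pos: [0.5491, 0.177, 0.1243]
tool_rot: [-0.071, 0.998, -0.0, 0.0]
ft_force: [0.9, -1.1, -1.7]
grip_width: 0.0217
grasp_force: 59.4
9.7167 [0.5491 0.177  0.1243] [ 0.87 -1.09 -1.69]
tcp u,v 568.712940991967 96.82754306716173
wrist rod 1303 uv [564.  213.3] [136.4   3. ] 0.0 0.0132
wrist rod 5151 uv [556.  120.4] [100.8  31.7] 6.9 0.0138
wrist rod 2592 uv [564.1 174.1] [98.2 10.3] 5.7 0.0136
wrist high 1102 uv [562.5 213.5] [  2.5 133.1] 89.9 0.0184
wrist bar 5561 uv [562.  218.5] [132.3  13.1] 0.0 0.0245
```

```bash
python3 -m jog '[-0.0005,0.0031,0,0,0,0,-0.0009,0.0062,0,0,0,0,-0.0014,0.0093,0,0,0,0,-0.0018,0.0124,0,0,0,0,-0.0023,0.0155,0,0,0,0,-0.0027,0.0186,0,0,0,0,-0.0032,0.0217,0,0,0,0,-0.0036,0.0248,0,0,0,0,-0.0041,0.0279,0,0,0,0,-0.0045,0.031,0,0,0,0]'
python3 -m jog '[-0.0005,0.0031,0,0,0,0,-0.0009,0.0062,0,0,0,0,-0.0014,0.0093,0,0,0,0,-0.0018,0.0124,0,0,0,0,-0.0023,0.0155,0,0,0,0,-0.0027,0.0186,0,0,0,0,-0.0032,0.0217,0,0,0,0,-0.0036,0.0248,0,0,0,0]'
python3 look3.py wrist
```

```text
clock: 10.6
eef_pos: [0.5455, 0.2019, 0.1243]
tool_rot: [-0.071, 0.998, -0.0, 0.0]
ft_force: [0.1, -1.1, -2.2]
grip_width: 0.0215
grasp_force: 59.4
clock: 11.27
eef_pos: [0.5426, 0.2217, 0.1243]
tool_rot: [-0.071, 0.998, -0.0, -0.0]
ft_force: [-0.1, -0.2, -0.9]
grip_width: 0.0214
grasp_force: 59.4
11.2667 [0.5426 0.2217 0.1243] [-0.15 -0.18 -0.88]
tcp u,v 568.6378780218572 142.0347121689355
wrist rod 685 uv [551.  213.5] [  1.7 110.2] 89.5 0.0132
wrist rod 7540 uv [557.  170.3] [113.2  41.1] 5.6 0.0138
wrist high 588 uv [549.5 213.7] [  1.8 107.2] 89.8 0.0184
wrist bar 4203 uv [551.1 218.7] [110.1  12.5] 0.0 0.0246
```

```bash
python3 -m jog '[-0.0002,0.0019,0,0,0,0,-0.0005,0.0037,0,0,0,0,-0.0008,0.0056,0,0,0,0,-0.0011,0.0074,0,0,0,0,-0.0013,0.0093,0,0,0,0,-0.0016,0.0111,0,0,0,0]'
python3 -m jog '[-0.0002,0.0012,0,0,0,0,-0.0004,0.0025,0,0,0,0,-0.0005,0.0037,0,0,0,0,-0.0007,0.005,0,0,0,0]'
python3 -m jog '[-0.0002,0.0012,0,0,0,0,-0.0004,0.0025,0,0,0,0,-0.0005,0.0037,0,0,0,0]'
python3 look3.py wrist
```

```text
clock: 11.82
eef_pos: [0.5413, 0.2304, 0.1243]
tool_rot: [-0.071, 0.998, -0.0, -0.0]
ft_force: [-0.0, -0.6, -1.8]
grip_width: 0.0218
grasp_force: 59.4
clock: 12.15
eef_pos: [0.5408, 0.2344, 0.1243]
tool_rot: [-0.071, 0.998, -0.0, -0.0]
ft_force: [0.5, -1.1, -1.7]
grip_width: 0.0213
grasp_force: 59.4
clock: 12.4
eef_pos: [0.5404, 0.2374, 0.1243]
tool_rot: [-0.071, 0.998, -0.0, -0.0]
ft_force: [0.9, -0.4, -1.3]
grip_width: 0.0211
grasp_force: 59.4
12.4 [0.5404 0.2374 0.1243] [ 0.91 -0.4  -1.35]
tcp u,v 568.6974787632349 157.86081620263954
wrist rod 544 uv [554.6 213.2] [116.8   1.2] 0.1 0.0131
wrist rod 7661 uv [556.  185.5] [113.9  40.9] 5.2 0.0137
wrist high 461 uv [552.8 212.9] [  1.2 114. ] 89.8 0.0184
wrist bar 4076 uv [551.6 218.8] [111.3  12.6] 0.1 0.0246
```

```bash
for i in 1; do python3 -m jog '[-0.0001,0.0009,0,0,0,0,-0.0003,0.0018,0,0,0,0]'; python3 -m jog '[-0.0001,0.0009,0,0,0,0,-0.0003,0.0018,0,0,0,0]'; python3 -m jog '[-0.0001,0.0009,0,0,0,0,-0.0003,0.0018,0,0,0,0]';  done; python3 look3.py wrist
```

```text
clock: 12.62
eef_pos: [0.5402, 0.2387, 0.1243]
tool_rot: [-0.07, 0.998, -0.0, 0.0]
ft_force: [0.6, -1.5, -1.6]
grip_width: 0.021
grasp_force: 59.4
clock: 12.78
eef_pos: [0.5399, 0.2402, 0.1243]
tool_rot: [-0.071, 0.998, -0.0, 0.0]
ft_force: [-0.4, -1.2, -1.8]
grip_width: 0.0214
grasp_force: 59.4
clock: 12.95
eef_pos: [0.5397, 0.2417, 0.1243]
tool_rot: [-0.071, 0.998, 0.0, 0.0]
ft_force: [0.2, -1.2, -0.3]
grip_width: 0.0218
grasp_force: 59.4
12.95 [0.5397 0.2417 0.1243] [ 0.17 -1.2  -0.35]
tcp u,v 568.6219021739298 162.24137510538023
wrist rod 494 uv [553.6 213.1] [  1.1 115.1] 90.0 0.0131
wrist rod 7454 uv [555.2 188.7] [113.2  39.3] 3.1 0.0138
wrist high 237 uv [524.3 213. ] [56.3  1. ] 0.2 0.0184
wrist high 168 uv [580.5 213.1] [ 0.8 55.1] 89.8 0.0184
wrist bar 4089 uv [550.9 218.7] [ 12.5 110.1] 90.0 0.0246
```

Aligning nicely: the bundle tilt is down to 3.1°. I'll continue in fine steps, watching the force.

```bash
python3 -m jog '[-0.0001,0.0009,0,0,0,0,-0.0003,0.0018,0,0,0,0]'; python3 -m jog '[-0.0001,0.0009,0,0,0,0]'; python3 -m jog '[-0.0001,0.0009,0,0,0,0]'; python3 -m jog '[-0.0001,0.0006,0,0,0,0]'; python3 look3.py wrist
```

```text
clock: 13.17
eef_pos: [0.5394, 0.2431, 0.1243]
tool_rot: [-0.07, 0.998, -0.0, -0.0]
ft_force: [1.7, -1.0, -1.3]
grip_width: 0.0215
grasp_force: 59.4
clock: 13.25
eef_pos: [0.5393, 0.2438, 0.1243]
tool_rot: [-0.071, 0.998, -0.0, -0.0]
ft_force: [0.2, -0.7, -0.9]
grip_width: 0.0214
grasp_force: 59.4
clock: 13.33
eef_pos: [0.5392, 0.2446, 0.1243]
tool_rot: [-0.071, 0.998, 0.0, -0.0]
ft_force: [0.3, -1.8, -1.5]
grip_width: 0.0215
grasp_force: 59.4
clock: 13.42
eef_pos: [0.5392, 0.2451, 0.1243]
tool_rot: [-0.071, 0.998, 0.0, 0.0]
ft_force: [0.4, -0.3, -1.4]
grip_width: 0.0209
grasp_force: 59.4
13.4167 [0.5392 0.2451 0.1243] [ 0.39 -0.33 -1.37]
tcp u,v 568.6272961096503 165.66454504158793
wrist rod 7823 uv [553.4 192.8] [114.6  41.3] 0.1 0.0137
wrist high 387 uv [552. 213.] [  1.  111.7] 90.0 0.0184
wrist bar 4123 uv [550.5 218.6] [ 12.6 109.4] 89.9 0.0246
```

```bash
for f in 1; do python3 -m jog '[0,0.0004,0,0,0,0]'; python3 -m jog '[-0.0001,0.0004,0,0,0,0]'; python3 -m jog '[0,0.0004,0,0,0,0]'; python3 -m jog '[-0.0001,0.0003,0,0,0,0]'; done | grep -E 'eef|ft'
```

```text
eef_pos: [0.5392, 0.2453, 0.1243]
ft_force: [-0.2, -0.9, -1.8]
eef_pos: [0.5391, 0.2456, 0.1243]
ft_force: [0.0, -0.7, -2.3]
eef_pos: [0.5391, 0.2459, 0.1243]
ft_force: [1.0, -0.1, -1.1]
eef_pos: [0.539, 0.2462, 0.1243]
ft_force: [0.4, -0.9, -1.6]
```

```bash
for f in 1; do python3 -m jog '[0,0.0003,0,0,0,0]'; python3 -m jog '[-0.0001,0.0003,0,0,0,0]'; python3 -m jog '[0,0.0003,0,0,0,0]'; python3 -m jog '[-0.0001,0.0002,0,0,0,0]';  done | grep -E 'eef|ft'
```

```text
eef_pos: [0.539, 0.2464, 0.1243]
ft_force: [0.1, -1.8, -1.7]
eef_pos: [0.539, 0.2467, 0.1243]
ft_force: [-0.3, -0.7, -1.7]
eef_pos: [0.539, 0.2469, 0.1243]
ft_force: [0.1, -1.5, -1.2]
eef_pos: [0.5389, 0.2471, 0.1243]
ft_force: [0.5, -1.3, -0.7]
```

```bash
for f in 1; do python3 -m jog '[0,0.0003,0,0,0,0]'; python3 -m jog '[0,0.0003,0,0,0,0]'; python3 -m jog '[0,0.0002,0,0,0,0]'; python3 -m jog '[-0.0001,0.0002,0,0,0,0]';  done | grep -E 'eef|ft'; python3 look3.py wrist top
```

```text
eef_pos: [0.5389, 0.2473, 0.1243]
ft_force: [-0.6, -1.0, -1.4]
eef_pos: [0.5389, 0.2475, 0.1243]
ft_force: [0.4, 0.2, -2.5]
eef_pos: [0.5389, 0.2477, 0.1243]
ft_force: [0.1, -1.4, -1.8]
eef_pos: [0.5388, 0.2478, 0.1243]
ft_force: [0.4, -0.7, -0.8]
14.4667 [0.5388 0.2478 0.1243] [ 0.37 -0.74 -0.85]
tcp u,v 568.6437550676906 168.46718880186972
wrist rod 7599 uv [550.2 194.1] [108.2  38.4] 0.0 0.0137
wrist high 356 uv [550.9 213. ] [109.3   0.9] 0.1 0.0185
wrist bar 4121 uv [550.4 218.7] [109.2  12.5] 0.0 0.0247
top rod 103 uv [522.1 194.3] [34.3 45.2] 81.7 0.0125
```

```bash
for f in 1; do python3 -m jog '[0,0.0002,0,0,0,0]'; python3 -m jog '[0,0.0002,0,0,0,0]'; python3 -m jog '[0,0.0002,0,0,0,0]'; python3 -m jog '[-0.0001,0.0002,0,0,0,0]'; python3 -m jog '[0,0.0002,0,0,0,0]'; python3 -m jog '[0,0.0002,0,0,0,0]';  done | grep -E 'eef|ft'
```

```text
eef_pos: [0.5388, 0.248, 0.1243]
ft_force: [0.4, -0.9, -1.3]
eef_pos: [0.5388, 0.2481, 0.1243]
ft_force: [0.8, -1.2, -1.3]
eef_pos: [0.5388, 0.2481, 0.1243]
ft_force: [-0.2, -1.7, -0.8]
eef_pos: [0.5388, 0.2482, 0.1243]
ft_force: [0.6, -2.6, -1.0]
eef_pos: [0.5388, 0.2483, 0.1243]
ft_force: [0.1, -1.7, -0.6]
eef_pos: [0.5388, 0.2483, 0.1243]
ft_force: [1.1, -4.1, -0.5]
```

```bash
for f in 1; do python3 -m jog '[0,0.0002,0,0,0,0]'; python3 -m jog '[0,0.0002,0,0,0,0]'; python3 -m jog '[0,0.0002,0,0,0,0]'; python3 -m jog '[0,0.0002,0,0,0,0]'; done | grep -E 'eef|ft'
```

```text
eef_pos: [0.5388, 0.2484, 0.1243]
ft_force: [0.2, -4.4, -0.4]
eef_pos: [0.5388, 0.2485, 0.1243]
ft_force: [0.3, -4.9, -0.8]
eef_pos: [0.5387, 0.2485, 0.1243]
ft_force: [0.6, -5.5, -0.4]
eef_pos: [0.5387, 0.2486, 0.1243]
ft_force: [0.9, -6.5, -0.3]
```

```bash
for f in 1; do python3 -m jog '[0,0.0002,0,0,0,0]'; python3 -m jog '[0,0.0002,0,0,0,0]'; python3 -m jog '[0,0.0002,0,0,0,0]'; python3 -m jog '[0,0,0,0,0,0,0,0,0,0,0,0]'; python3 -m jog '[0,0,0,0,0,0,0,0,0,0,0,0]'; done | grep -E 'eef|ft'
```

```text
eef_pos: [0.5387, 0.2486, 0.1243]
ft_force: [0.9, -6.3, -0.0]
eef_pos: [0.5388, 0.2487, 0.1243]
ft_force: [-0.3, -6.2, 0.5]
eef_pos: [0.5387, 0.2487, 0.1243]
ft_force: [0.9, -6.9, 0.8]
eef_pos: [0.5388, 0.2487, 0.1243]
ft_force: [1.0, -6.4, -0.2]
eef_pos: [0.5387, 0.2487, 0.1243]
ft_force: [0.7, -6.9, 0.4]
```

```bash
python3 -m jog '[0,0,0,0,0,0,0,0,0,0,0,0,0,0,0,0,0,0]' | grep -E 'eef|ft'; python3 look3.py wrist top
```

```text
eef_pos: [0.5388, 0.2487, 0.1243]
ft_force: [0.2, -6.5, 0.6]
16.2333 [0.5388 0.2487 0.1243] [ 0.25 -6.51  0.58]
tcp u,v 568.7431755204603 169.3572222417795
wrist rod 7583 uv [550.2 194.4] [107.9  38.1] 0.3 0.0137
wrist high 352 uv [549.8 212.9] [107.9   0.8] 0.0 0.0185
wrist bar 4130 uv [550.6 218.7] [ 12.5 109.3] 90.0 0.0247
top rod 41 uv [529.8 182.3] [31.3 14. ] 3.2 0.0122
top rod 57 uv [526.1 202.3] [27.2 19.5] 1.9 0.0123
```

```bash
for f in 1; do python3 -m jog '[0,0.0003,0,0,0,0]'; python3 -m jog '[0,0.0003,0,0,0,0]'; python3 -m jog '[-0.0001,0.0003,0,0,0,0]'; python3 -m jog '[0,0,0,0,0,0,0,0,0,0,0,0,0,0,0,0,0,0]';  python3 -m jog '[0,0,0,0,0,0,0,0,0,0,0,0,0,0,0,0,0,0]'; done | grep -E 'eef|ft'
```

```text
eef_pos: [0.5387, 0.2488, 0.1242]
ft_force: [0.9, -6.6, 0.7]
eef_pos: [0.5387, 0.2489, 0.1243]
ft_force: [0.7, -7.1, 1.3]
eef_pos: [0.5387, 0.249, 0.1243]
ft_force: [0.7, -7.8, 0.8]
eef_pos: [0.5387, 0.2489, 0.1242]
ft_force: [0.9, -7.1, 0.3]
eef_pos: [0.5387, 0.2489, 0.1243]
ft_force: [1.5, -8.8, 0.6]
```

```bash
python3 -m jog '[0.0001,-0.0005,0,0,0,0,0.0002,-0.0011,0,0,0,0,0.0003,-0.0018,0,0,0,0,0.0004,-0.003,0,0,0,0,0.0006,-0.0045,0,0,0,0,0.0009,-0.0065,0,0,0,0,0.0015,-0.01,0,0,0,0,0.002,-0.014,0,0,0,0,0.0025,-0.018,0,0,0,0,0.0025,-0.018,0,0,0,0]'
python3 look3.py wrist
python3 -m jog '[0,0,0.01,0,0,0,0,0,0.03,0,0,0,0,0,0.06,0,0,0,0,0,0.1,0,0,0,0,0,0.14,0,0,0,0,0,0.16,0,0,0,0,0,0.16,0,0,0]'
python3 look3.py wrist top
```

```text
clock: 17.92
eef_pos: [0.5407, 0.2358, 0.1243]
tool_rot: [-0.07, 0.998, 0.0, -0.0]
ft_force: [-0.3, 0.2, -1.6]
grip_width: 0.0216
grasp_force: 59.6
17.9167 [0.5407 0.2358 0.1243] [-0.35  0.19 -1.57]
tcp u,v 568.7872964229534 156.2245863402397
wrist rod 9448 uv [554.5 193.4] [ 40.4 117.4] 89.8 0.0137
wrist high 468 uv [552.5 212.9] [  1.6 113. ] 89.8 0.0184
wrist bar 4070 uv [549.2 218.7] [106.9  12.7] 0.1 0.0246
clock: 18.55
eef_pos: [0.5428, 0.2374, 0.2583]
tool_rot: [-0.071, 0.997, 0.002, 0.005]
ft_force: [1.6, 0.5, -1.7]
grip_width: 0.0212
grasp_force: 59.7
18.55 [0.5428 0.2374 0.2583] [ 1.57  0.51 -1.72]
tcp u,v 571.1004792373868 157.5353779395911
wrist rod 727 uv [556.4 196.9] [  8.2 119.3] 89.8 0.0115
wrist rod 646 uv [569.9 206.9] [  8.4 119.3] 89.8 0.0115
wrist rod 689 uv [570.9 187. ] [  8.2 119.5] 90.0 0.0115
wrist rod 522 uv [559.5 177.1] [89.5  8.3] 0.3 0.0115
wrist bar 1327 uv [562.2 218. ] [ 12.2 132.1] 90.0 0.022
wrist bar 50 uv [635.1 218.1] [11.7  9.3] 86.6 0.0217
top rod 70 uv [535.6 203.6] [15.5 45.5] 89.1 0.0122
top bar 55 uv [531.  216.9] [42.1 12.4] 1.7 0.0231
```

```bash
python3 -m jog '[0.0132,-0.272,0,0,0,-0.05,0.0132,-0.272,0,0,0,-0.05,0.0132,-0.272,0,0,0,-0.05,0.0132,-0.272,0,0,0,-0.05,0.0132,-0.272,0,0,0,-0.05,0.0132,-0.272,0,0,0,-0.05,0.0132,-0.272,0,0,0,-0.05]'
python3 -m jog '[0.0133,-0.272,-0.03,0,0,-0.047,0.0133,-0.272,-0.03,0,0,-0.047,0.0133,-0.272,-0.03,0,0,-0.047,0.0133,-0.272,-0.03,0,0,-0.047,0.0133,-0.272,-0.03,0,0,-0.047,0.0133,-0.272,-0.03,0,0,-0.047,0.0133,-0.272,-0.03,0,0,-0.047,0.0133,-0.272,-0.03,0,0,-0.047]'
cat > look4.py <<'E'
from h import *
o=bot.get_obs();print(o['clock'],np.round(o['eef_pos'],4),np.round(o['tool_rot'],4))
zf=o['eef_pos'][2]-.1194
p,d=bot.camera('wrist');cv2.imwrite('pics/ret.png',cv2.cvtColor(p,cv2.COLOR_RGB2BGR))
C=cloud('wrist',d);X,Y,Z=C[...,0],C[...,1],C[...,2]
for n,lo,hi in (('head',zf+.012,zf+.034),('holder',.02,.032)):
    m=(Z>lo)&(Z<hi)&(abs(X-.565)<.09)&(abs(Y+.198)<.05)
    k,l,s,_=cv2.connectedComponentsWithStats(m.astype(np.uint8))
    for i in range(1,k):
        if s[i,4]>100:
            q=np.c_[X[l==i],Y[l==i]];r=cv2.minAreaRect((q*1000).astype(np.float32));print(n,s[i],np.round(r[0],1),np.round(r[1],1),round(r[2],2),Z[l==i].mean().round(4),np.round(cv2.boxPoints(r),1).tolist())
E
python3 look4.py
```

```text
clock: 19.23
eef_pos: [0.55, 0.0153, 0.2499]
tool_rot: [-0.018, 1.0, -0.0, -0.002]
ft_force: [0.3, 0.8, -1.8]
grip_width: 0.0212
grasp_force: 59.9
clock: 19.9
eef_pos: [0.5614, -0.198, 0.2265]
tool_rot: [0.027, 1.0, 0.001, -0.002]
ft_force: [-0.0, 0.8, -1.5]
grip_width: 0.0216
grasp_force: 60.1
19.9 [ 0.5614 -0.198   0.2265] [ 0.0265  0.9996  0.0011 -0.0015]
head [ 232  107   42   92 2449] [ 518.  -196.6] [20.9 44.5] 88.21 0.1348 [[495.5, -206.39999389648438], [540.0, -207.8000030517578], [540.5999755859375, -186.89999389648438], [496.1000061035156, -185.5]]
holder [ 234   94   45  114 1476] [ 534.9 -194.3] [36. 95.] 87.11 0.0272 [[486.5, -209.89999389648438], [581.4000244140625, -214.6999969482422], [583.2999877929688, -178.6999969482422], [488.3999938964844, -173.89999389648438]]
```

View pics/ret.png

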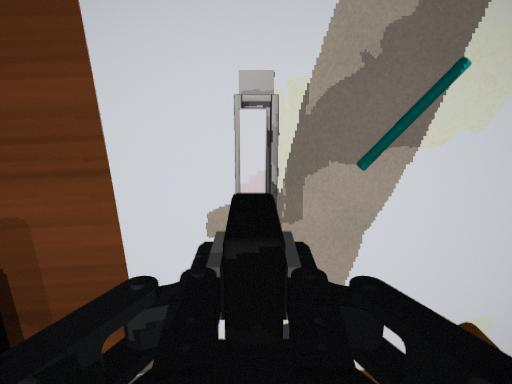

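```bash
python3 -m jog '[0,0,0,0,0,0,0,0,0,0,0,0,0,0,0,0,0,0,0,0,0,0,0,0,0,0,0,0,0,0,0,0,0,0,0,0]'
python3 look4.py
python3 - <<'E'
from h import *
# head at top of head level: narrow band, and top camera
p,d=bot.camera('top');C=cloud('top',d);X,Y,Z=C[...,0],C[...,1],C[...,2]
zf=bot.get_obs()['eef_pos'][2]-.1194
for n,lo,hi in (('head',zf+.012,zf+.034),('holder',.015,.034)):
    m=(Z>lo)&(Z<hi)&(abs(X-.565)<.1)&(abs(Y+.198)<.05);q=np.c_[X[m],Y[m]]
    r=cv2.minAreaRect((q*1000).astype(np.float32));print('top',n,m.sum(),np.round(r[0],1),np.round(r[1],1),round(r[2],2))
E
```

```text
clock: 20.45
eef_pos: [0.5619, -0.1985, 0.2285]
tool_rot: [0.026, 1.0, -0.0, 0.0]
ft_force: [-0.2, -0.2, -0.4]
grip_width: 0.0212
grasp_force: 60.1
20.45 [ 0.5619 -0.1985  0.2285] [ 2.610e-02  9.997e-01 -0.000e+00  2.000e-04]
head [ 233  107   41   91 2459] [ 518.4 -197.3] [20.4 43.8] 86.23 0.1362 [[495.79998779296875, -206.10000610351562], [539.5999755859375, -209.0], [540.9000244140625, -188.60000610351562], [497.20001220703125, -185.6999969482422]]
holder [ 236   92   44  120 1392] [ 537.3 -195.2] [ 36.  101.2] 86.9 0.0266 [[485.79998779296875, -210.5], [586.9000244140625, -216.0], [588.7999877929688, -180.0], [487.79998779296875, -174.5]]
top head 253 [ 561.8 -196.4] [ 16.6 128.9] 87.05
top holder 338 [ 562.7 -192.1] [ 36.8 152.4] 88.05
```

```bash
python3 -m jog '[0.0013,0.0031,-0.03,0,0,0,0.0013,0.0031,-0.06,0,0,0,0.0013,0.0031,-0.08,0,0,0,0.0013,0.0031,-0.093,0,0,0,0.0013,0.0031,-0.098,0,0,0,0.0013,0.0031,-0.098,0,0,0,0.0013,0.0031,-0.098,0,0,0,0.0013,0.0031,-0.098,0,0,0]'
python3 -m jog '[0,0,-0.003,0,0,0,0,0,-0.006,0,0,0,0,0,-0.009,0,0,0,0,0,-0.012,0,0,0]'
python3 look4.py
```

```text
clock: 21.22
eef_pos: [0.5638, -0.1969, 0.1513]
tool_rot: [0.026, 1.0, -0.0, 0.001]
ft_force: [0.4, -0.2, -0.9]
grip_width: 0.0214
grasp_force: 60.1
clock: 21.55
eef_pos: [0.5629, -0.1965, 0.1404]
tool_rot: [0.026, 1.0, -0.0, 0.0]
ft_force: [0.0, 0.2, -1.5]
grip_width: 0.0212
grasp_force: 60.1
21.55 [ 0.5629 -0.1965  0.1404] [ 2.640e-02  9.997e-01 -1.000e-04  2.000e-04]
head [ 233  107   41   91 2471] [ 518.8 -194.9] [20.3 43.6] 86.2 0.0474 [[496.3999938964844, -203.60000610351562], [539.9000244140625, -206.5], [541.2999877929688, -186.1999969482422], [497.70001220703125, -183.3000030517578]]
holder [ 223   87   66  145 3254] [ 528.7 -194.4] [36.1 83.6] 86.95 0.026 [[485.8999938964844, -210.1999969482422], [569.5, -214.6999969482422], [571.4000244140625, -178.60000610351562], [487.8999938964844, -174.1999969482422]]
```

```bash
python3 -m jog '[0,0.001,-0.003,0,0,0,0,0.001,-0.006,0,0,0,0,0.001,-0.009,0,0,0,0,0.001,-0.012,0,0,0,0,0.001,-0.015,0,0,0,0,0.001,-0.0175,0,0,0,0,0.001,-0.019,0,0,0,0,0.001,-0.019,0,0,0]'
python3 -m jog '[0,0,-0.001,0,0,0,0,0,-0.0015,0,0,0,0,0,-0.0015,0,0,0]'
```

```text
clock: 22.27
eef_pos: [0.5627, -0.1956, 0.1247]
tool_rot: [0.026, 1.0, 0.0, -0.0]
ft_force: [0.1, 0.2, -2.1]
grip_width: 0.0212
grasp_force: 60.1
clock: 22.52
eef_pos: [0.5629, -0.1957, 0.1239]
tool_rot: [0.026, 1.0, -0.0, 0.0]
ft_force: [-0.0, -0.1, -1.9]
grip_width: 0.0213
grasp_force: 60.1
```

```bash
python3 -m jog '[0,0,-0.0006,0,0,0,0,0,-0.001,0,0,0,0,0,-0.001,0,0,0]'
python3 -m jog '[0,0,0,0,0,0,0,0,0,0,0,0,0,0,0,0,0,0,0,0,0,0,0,0,0,0,0,0,0,0,0,0,0,0,0,0,0,0,0,0,0,0,0,0,0,0,0,0]' 1
python3 -m jog '[0,0,0.01,0,0,0,0,0,0.03,0,0,0,0,0,0.06,0,0,0,0,0,0.1,0,0,0,0,0,0.14,0,0,0,0,0,0.17,0,0,0,0,0,0.17,0,0,0,0,0,0.17,0,0,0,0,0,0.17,0,0,0,0,0,0.17,0,0,0]'
python3 - <<'E'
from h import *
p,d=bot.camera('wrist');q,_=bot.camera('top')
C=cloud('wrist',d);X,Y,Z=C[...,0],C[...,1],C[...,2]
for n,lo,hi in (('handle',.08,.1),('head',.0285,.04),('holder',.018,.034)):
    m=(Z>lo)&(Z<hi)&(abs(X-.565)<.09)&(abs(Y+.195)<.04);g=np.c_[X[m],Y[m]]
    r=cv2.minAreaRect((g*1000).astype(np.float32));print(n,m.sum(),np.round(r[0],1),np.round(r[1],1),round(r[2],2),np.median(Z[m]).round(4))
a=cv2.resize(q[150:245,115:245],(520,380),interpolation=cv2.INTER_CUBIC);b=p[60:250,200:330];b=cv2.resize(b,(260,380))
cv2.imwrite('pics/end.png',cv2.cvtColor(np.hstack([a,b]),cv2.COLOR_RGB2BGR))
E
```

```text
clock: 22.77
eef_pos: [0.563, -0.1957, 0.1235]
tool_rot: [0.026, 1.0, -0.0, 0.0]
ft_force: [-1.4, 0.2, -0.5]
grip_width: 0.0214
grasp_force: 60.5
clock: 23.43
eef_pos: [0.5629, -0.1957, 0.1231]
tool_rot: [0.026, 1.0, -0.0, 0.0]
ft_force: [0.7, 0.1, -0.2]
grip_width: 0.0856
grasp_force: 0.0
clock: 24.27
eef_pos: [0.5621, -0.1954, 0.2576]
tool_rot: [0.026, 1.0, 0.0, -0.001]
ft_force: [-0.6, 0.3, -0.5]
grip_width: 0.0854
grasp_force: 0.0
handle 1697 [ 562.4 -196.7] [22.  44.9] 87.37 0.0925
head 1020 [ 563.2 -196.7] [ 34.  140.4] 86.89 0.0306
holder 3154 [ 563.2 -196.5] [ 36.1 152.6] 87.0 0.027
```

View pics/end.png

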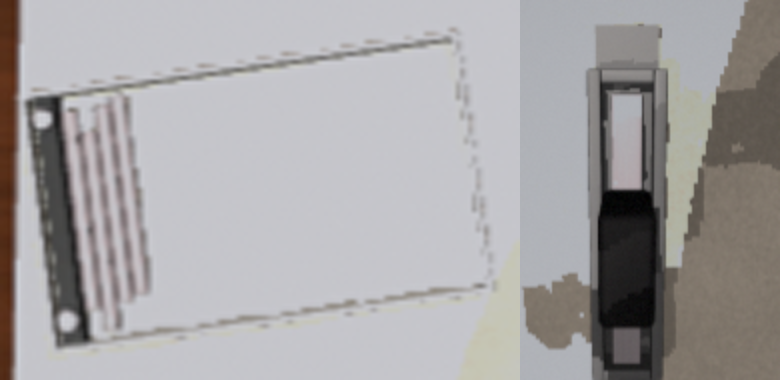

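The four rods lie parallel against the bar at (105,215). The rake is centred in its holder at (628,225), with the handle top at 92 mm, so it is fully seated.

```bash
python3 -c "
from workcell import bot
print(bot.job_done())"
```

```text
the job is handed in; nothing more can be done
None
```

I combed the four rods into one parallel layer against the bar, pressed them at about 6–9 N for over half a second, stood the rake back in its holder and let go; the job is handed in at about 24 s of the 59 s allowed, and no verdict was returned.

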